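Cover the baking pans at closing time

ROBOT

A 6-joint arm with a two-finger parallel gripper is mounted at the origin on the work surface. World frame = base frame: x ahead of the robot, y to its left, z up, the work surface at z = 0. Lengths are in m, angles in degrees, forces in N, time in s.
With the tool pointing down it reaches from about 0.4 to 0.825 m from the base axis. Payload 7 kg.
Tool frame: the origin (TCP) lies midway between the tips of the shut fingers; the grasp point (between the pads) lies 19 mm behind it; y points along the fingers, z is the direction in which the jaws open and shut, and the axes are right-handed (so a half turn about y gives the same grasp; the last joint's range is limited). The gripper opens to 88 mm and grips with 3 to 60 N. Pads are 19 mm wide; open, the fingers measure 130 mm over their backs; the gripper's body (78 mm by 193 mm) begins 47 mm behind the grasp point.
Start: joints at [89.101, 20.546, 0.682, 0, -70.136, -16.507], TCP at [0.202, 0.644, 0.227] pointing down, gripper open.
Joint ranges: [-176.03, 176.03], [-82.01, 121.73], [-58.28, 71.71], [-173.87, 95.51], [-174.79, -0.11], [-173.66, 173.66]. Speed limits (degrees/s): [136.94, 136.94, 172.46, 180, 180, 180].

INTERFACE

Orientations are given as [roll, pitch, yaw] about the fixed x, y, z axes, in that order (R = Rz(yaw) Ry(pitch) Rx(roll)).
In Python, from plant import ctrl gives the robot as it stands.
- The arm moves only by the tool step_arm, never from a script. Its argument "rows" is a list that holds one entry, the list of rows, each a list of 7 numbers: the gripper command: -1 is shut, 1 is fully open, values between are in proportion, then the shift along the world's x, y, z in cm, then the turn, a rotation vector about the world's x, y, z in degrees. In form: [[[fingers, tx, ty, tz, rx, ry, rz], ...]]. A call has 1 to 12 rows; each row shifts and turns the commanded pose from where the row before left it; what a row does not reach is not made up. A row lasts 1/8 s, in which the tool goes at most 62.5 mm and 10.7 degrees, less where a joint would pass 70% of its speed; a pose out of reach is approached as far as the arm can. A call is refused whole if a number of a shift passes 6.25 or a number of a turn 10.7, either way. A call with a gripper value outside its range is refused whole. The fingers move at their own pace and stop on an object; the grip force is fixed at half the most. Time passes only in rows, so rows that do not move let the fingers close. It gives the time, the measured TCP pose, the force and the opening at its end, in the units of the state.
- ctrl.get_obs(): the state, without advancing time (a new reading comes with each control period).
- ctrl.snapshot(name): name is "scene" or "top"; returns the picture (400x640x3 uint8, blue, green, red); there is no depth.
- ctrl.camera_params(name): a dict with "vertical_fov" (degrees; the focal length in pixels is half the picture's height over the tangent of half this angle, whatever the lens; pixels are square), "cx", "cy" (the principal point, pixels), "k1" (the pictures are not rectified: a ray, as slopes to the right and down, at radius r is drawn at 1 + k1 r^2 times it, then the intrinsics apply), "rvec" (rotation vector, rad) and "tvec" (3), from world to camera coordinates, as OpenCV has them. Camera axes: x right, y down, z forward; pixel columns grow to the right and rows downward; lengths in m; the calibration is good to about 2 mm. A picture is of the moment at which its call begins. camera_params takes no time and is no camera call.
- ctrl.close_job(): hands the job in, once; it reports no verdict.
The state is a dict: "clock": time; "joint_pos": joint angles; "qvel": joint speeds; "tau": joint torques, N m; "tool_pos": TCP position; "orientation": TCP orientation; "force": force on the tool from outside, world axes, zero at the start; "moment": the same for the moment, N m; "opening": finger opening in m.
Only numpy, scipy, OpenCV 4.12 (cv2) and the standard library are available. Lean on these libraries where they do the work, as an engineer would, in place of code of your own. Each camera call takes 0.05 s, during which the arm holds its last target. There are 200 camera calls.

TASK

Close up the cake stall by covering the three empty baking pans: set the square lid on the square pan and the oblong lid on the oblong pan, each lying flat, centred and in line with its pan. Put the ring lid over the chimney post of the round pan until it rests on the rim, and then the chimney cap over the same post, flange down, until it rests on the ring lid's collar. Leave the cake box, the oil bottle and the spatula where they are.

Things in the scene. Friction and masses are not known exactly. Their poses are not given: they have to be found in the camera images.
- square_pan: square open baking pan of dark steel, 80 x 80, rim 35 high, walls 3; fixed to the counter. x and y along its sides. Sizes in mm. Origin: centre of the underside, z up.
- oblong_pan: oblong open baking pan of dark steel, 104 long (x) x 56 wide (y), rim 35 high, walls 3; fixed to the counter. Sizes in mm. Origin: centre of the underside, z up.
- tube_pan: round open baking pan of dark steel, 80 outer diameter, rim 35 high, walls 3, with an upright chimney post in its centre, 20 diameter, its top (bevelled to 12 diameter over the last 6) 80 above the pan's underside; fixed to the counter. Sizes in mm. Origin: centre of the underside, z up.
- square_lid: square flat aluminium lid 100 x 100 x 4; loose. Black upright handle block in the middle of its top: 46 long (along x) x 16 wide (y), standing from 4 to 34 above the underside. 180 g, smooth flat underside. It lies flat on the pan's rim with 10 overhang all round; there is no locating lip. Sizes in mm. Origin: centre of the underside, z up.
- oblong_lid: oblong flat aluminium lid, 124 long (x) x 76 wide (y) x 4; loose. Black upright handle block in the middle of its top: 46 long (along x) x 16 wide (y), standing from 4 to 34 above the underside. 180 g, smooth flat underside. It lies flat on the pan's rim with 10 overhang all round; there is no locating lip. Sizes in mm. Origin: centre of the underside, z up.
- ring_lid: round aluminium lid with a collar: flange 100 diameter x 4 thick, collar 44 outer diameter rising to 30 above the underside, hole 26 diameter right through; loose, lying flange down, 180 g. Goes over the chimney post flange down and rests on the pan's rim, its collar top then 65 above the pan's underside and the post standing 15 out of it. Sizes in mm. Origin: centre of the underside, z up.
- chimney_cap: small round flanged aluminium cap: flange 60 diameter x 4 thick, hub 38 diameter rising to 34 above the underside, closed on top, bore 26 diameter and 30 deep open at the bottom; loose, lying flange down, 100 g. Goes over the chimney post flange down and rests on the ring lid's collar. Sizes in mm. Origin: centre of the underside, z up.
- cake_box: closed cream and yellow cake box, 110 x 110 x 60, bystander. Sizes in mm. Origin: centre of the underside, z up.
- oil_bottle: closed amber bottle, 66 diameter, 170 high, bystander. Sizes in mm. Origin: centre of the underside, z up.
- spatula: spatula with a blue handle, 240 long, lying flat along its x, bystander. Sizes in mm. Origin: near its middle, on the underside, z up.
Things that resemble listed ones, but are neither listed nor needed, are in the scene too. Leave any blue or pink look-alike of the oblong_lid alone.

How it is judged:
By the outcome, as a careful person would: the job done as asked, in the order asked, and still so for the second after the job is handed in, with the robot touching nothing.
It also fails if it takes over 115 s, if anything falls off the work surface, if the arm or the gripper's body presses on something with over 40 N, if the wrist force passes 120 N, or if a joint passes its speed limit or range.

## Working session

There is one attempt and no reset: what is moved stays moved. The work goes in short steps, Python scripts to look and compute and a tool call to move; the robot and the scene stay as the last step left them, time stands still between calls to the robot, and variables do not carry over. Pictures are saved under pics/ and viewed, about 12 in all and at most 16, crops included, and the job is handed in when it is done.

Besides the shell and the picture viewer there is one more tool, called after "Request:" by a JSON object that holds its "api" and its "payload", one argument or row to a line. step_arm: Moves the arm, as the interface text tells. Its arguments: {"type":"object","properties":{"rows":{"type":"array"}},"required":["rows"]}

```bash
mkdir -p pics; ls; cat > h.py <<'E'
import numpy as np, cv2
from plant import ctrl
def cam(n):
    p=ctrl.camera_params(n); f=200/np.tan(np.radians(p["vertical_fov"])/2)
    R=cv2.Rodrigues(np.array(p["rvec"],float))[0]; t=np.array(p["tvec"],float).ravel()
    return p,f,R,t
def ray(n,uv):
    p,f,R,t=cam(n); d=(np.atleast_2d(uv).astype(float)-[p["cx"],p["cy"]])/f; s=d.copy()
    for _ in range(30): s=d/(1+p["k1"]*(s**2).sum(1,keepdims=True))
    D=np.c_[s,np.ones(len(s))]@R; return -R.T@t, D
def plane(n,uv,z):
    o,D=ray(n,uv); return o+D*((z-o[2])/D[:,2])[:,None]
def proj(n,P):
    p,f,R,t=cam(n); c=np.atleast_2d(P)@R.T+t; s=c[:,:2]/c[:,2:]
    return s*(1+p["k1"]*(s**2).sum(1,keepdims=True))*f+[p["cx"],p["cy"]]
def tri(a,b):
    """a in scene, b in top -> point, gap"""
    o1,d1=ray("scene",a);o2,d2=ray("top",b);d1=d1[0];d2=d2[0]
    k=np.linalg.lstsq(np.c_[d1,-d2],o2-o1,rcond=None)[0]
    A=o1+k[0]*d1;B=o2+k[1]*d2
    return (A+B)/2,np.linalg.norm(A-B)
E
python3 - <<'E'
from h import *
print(ctrl.get_obs())
for n in("scene","top"):
    cv2.imwrite(f"pics/{n}0.png",ctrl.snapshot(n)); p,f,R,t=cam(n); print(n,p,f,-R.T@t,R[2])
E
```

```text
pics
{'clock': 0.0, 'joint_pos': array([ 8.91013662e+01,  2.05897357e+01,  6.33413433e-01, -2.01925285e-02,
       -7.01332545e+01, -1.65068166e+01]), 'qvel': array([-0.06685945, -0.03393306, -0.03948231, -0.02520104,  0.02590717,
        0.10652562]), 'tau': array([-4.48739020e-04, -5.82718492e+01,  2.93047822e+01,  6.99728340e+00,
        6.86799089e-03, -1.69589175e-04]), 'tool_pos': array([0.20179385, 0.64362953, 0.22563888]), 'orientation': array([-8.99087213e+01,  7.25390007e-03,  1.62587678e+02]), 'force': array([ 0.80458334, -0.42339985, -0.4033133 ]), 'moment': array([-0.00755169, -0.03570213, -0.00033671]), 'opening': 0.08735827876124762}
scene {'vertical_fov': 50.053017819560594, 'cx': 317.87031993019144, 'cy': 200.93391515519514, 'k1': -0.03991388725993832, 'rvec': array([ 1.75522706,  1.64497315, -0.74040077]), 'tvec': array([ 0.03219464, -0.3617673 ,  1.73845528])} 428.38381057869077 [ 1.5445384  -0.14935158  0.86384842] [-0.75376459  0.05962646 -0.65443382]
top {'vertical_fov': 44.10028774815534, 'cx': 323.34860445631466, 'cy': 199.64260745255768, 'k1': 0.033286976491218354, 'rvec': array([ 2.17359497, -2.15040293,  0.12812633]), 'tvec': array([-0.10281861,  0.61082629,  1.33113101])} 493.77275634324167 [ 0.45269002 -0.09484503  1.39343688] [ 0.11646784 -0.00103549 -0.99319392]
```

View pics/scene0.png

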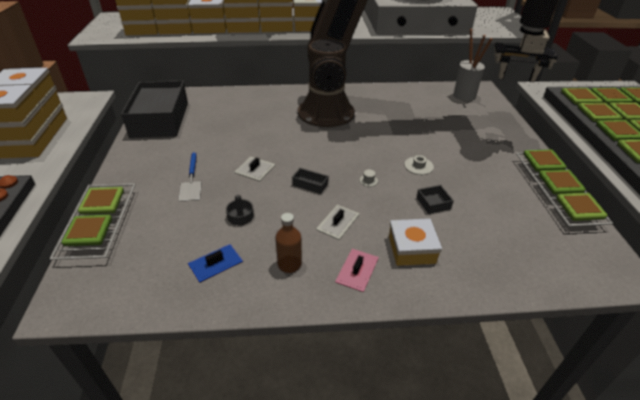

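View pics/top0.png

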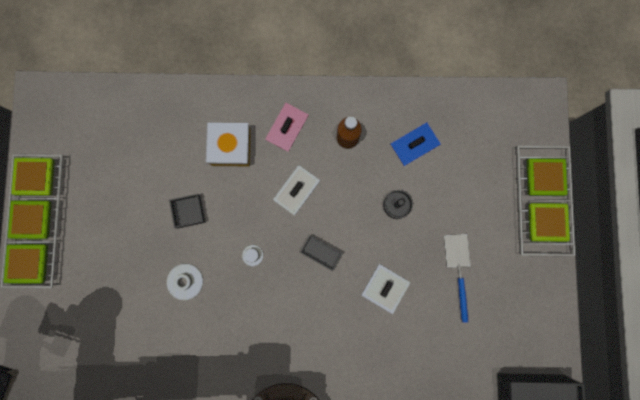

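The top view (left is +y, up is +x) shows these pixels:
- **Pans:** square (188,211), oblong (322,252), round (397,204).
- **Lids:** white oblong (297,190), white squarish (386,289), ring (184,282), cap (253,255).
- **Look-alikes:** pink (287,127) and blue (415,144).

The white oblong plate fits the aluminium oblong lid. I'll confirm it in an enlarged crop and measure.

```bash
cat > seg.py <<'E'
from h import *
import sys
T=cv2.imread(sys.argv[1]) if len(sys.argv)>1 else cv2.imread("pics/top0.png"); S=cv2.imread(sys.argv[2]) if len(sys.argv)>2 else cv2.imread("pics/scene0.png")
def comps(I,lo,hi,box):
    h=cv2.cvtColor(I,cv2.COLOR_BGR2HSV); m=cv2.inRange(h,np.array(lo),np.array(hi))
    r=np.zeros_like(m); x0,y0,x1,y1=box; r[y0:y1,x0:x1]=m[y0:y1,x0:x1]
    return r
if __name__=="__main__":
  for n,I,box in(("top",T,(140,90,480,320)),("scene",S,(170,140,470,290))):
    for lab,lo,hi in(("white",(0,0,135),(180,70,255)),("dark",(0,0,0),(180,255,62))):
        m=comps(I,lo,hi,box); cs,_=cv2.findContours(m,cv2.RETR_EXTERNAL,cv2.CHAIN_APPROX_NONE)
        for c in cs:
            a=cv2.contourArea(c)
            if a<15: continue
            f=np.zeros_like(m); cv2.drawContours(f,[c],-1,255,-1); M=cv2.moments(f,True); u=(M["m10"]/M["m00"],M["m01"]/M["m00"])
            w=plane(n,c[:,0],.004 if lab=="white" else .0175)[:,:2]*1000
            q=cv2.minAreaRect(w.astype(np.float32))
            print(n,lab,np.round(u,1),int(a),"rect",np.round(q[0],1),np.round(q[1],1),round(q[2],1),"cen",np.round(plane(n,u,.004 if lab=="white" else .0175)[0,:2]*1000,1))
E
python3 seg.py
python3 - <<'E'
import cv2
T=cv2.imread("pics/top0.png");S=cv2.imread("pics/scene0.png")
a=cv2.resize(T[165:315,155:425],None,fx=2.95,fy=2.0*1.0 if 0 else 2.95,interpolation=cv2.INTER_CUBIC)
cv2.imwrite("pics/topc.png",cv2.convertScaleAbs(a,alpha=1.3))
b=cv2.resize(S[140:290,180:460],None,fx=2.85,fy=2.85,interpolation=cv2.INTER_CUBIC)
cv2.imwrite("pics/scenec.png",cv2.convertScaleAbs(b,alpha=1.3))
E
```

```text
top white [385.6 288.7] 1282 rect [ 369.4 -271.2] [100.8 101.5] 60.1 cen [ 369.1 -271.3]
top white [184.  281.6] 980 rect [383.5 286.9] [96.9 97. ] 46.5 cen [383.1 286.9]
top white [250.9 255.8] 246 rect [457.9 101.3] [55.5 56. ] 0.6 cen [455.5 104.4]
top white [456.7 250.2] 678 rect [ 476.8 -470.6] [90.3 65.2] 5.1 cen [ 477.4 -470.4]
top white [296.  189.7] 1130 rect [643.5 -18.2] [ 77.4 126.7] 54.7 cen [643.3 -18.2]
top white [226.5 142.3] 1562 rect [779.2 183.1] [116.9 117.3] 0.7 cen [778.2 183. ]
top white [350.8 121.7] 82 rect [ 842.  -173.6] [29.5 28.9] 0.6 cen [ 842.7 -173.1]
top white [282.6 134.2] 100 rect [827.2  12.5] [ 76.8 125.4] 62.4 cen [803.9  22.8]
top dark [386.2 288.4] 64 rect [ 370.6 -271.4] [14.4 40.9] 58.6 cen [ 370.7 -271.4]
top dark [315.9 258.3] 58 rect [450. -80.] [97.9 24.1] 51.7 cen [450.5 -77.3]
top dark [388.6 211.5] 24 rect [ 584.1 -280.2] [59. 20.] 45.0 cen [ 582.8 -279. ]
top dark [398.9 202.8] 75 rect [ 607.4 -308.5] [20.9 35.3] 34.2 cen [ 607.3 -308.1]
top dark [187.7 210.8] 837 rect [578.4 281.6] [80.9 87.2] 12.5 cen [578.5 281.7]
top dark [405.7 1
[... 1478 characters left out ...]
11.5] 0.2 cen [768.2 117.8]
scene dark [287.  227.6] 34 rect [ 678.7 -167. ] [23.  20.1] 86.7 cen [ 678.9 -166.9]
scene dark [337.8 217.3] 73 rect [644.6 -19.3] [20.7 64.7] 59.7 cen [645.3 -19.7]
scene dark [239.4 212. ] 562 rect [ 598.9 -304. ] [125.9  75.1] 5.1 cen [ 606. -305.]
scene dark [434.  199.5] 690 rect [580.8 282.2] [110.8 105.2] 12.0 cen [583.4 282.2]
scene dark [368.4 179.5] 22 rect [474.7  97.3] [22.6 25.1] 80.5 cen [474.   97.2]
scene dark [309.9 181. ] 577 rect [469.6 -91.9] [117.5  94.1] 61.4 cen [471.3 -90.9]
scene dark [418.  164.8] 15 rect [403.6 279.1] [30.1 17.5] 75.4 cen [403.4 277.4]
scene dark [254.1 164.3] 64 rect [ 368.5 -272.6] [67.6 26.7] 2.1 cen [ 370.5 -272.2]
```

View pics/topc.png

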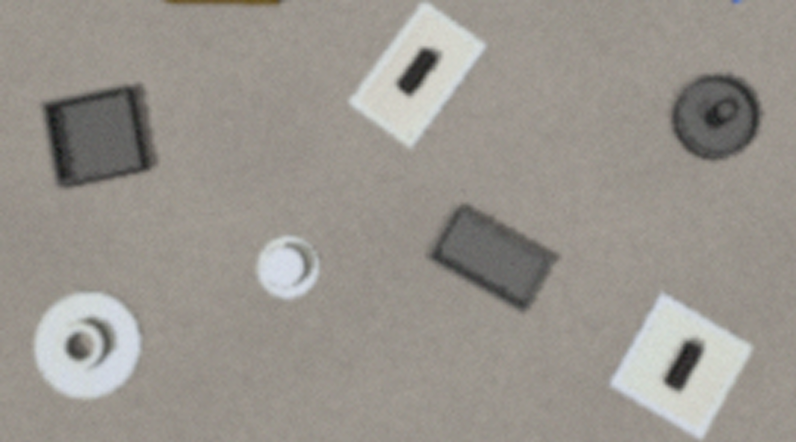

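View pics/scenec.png

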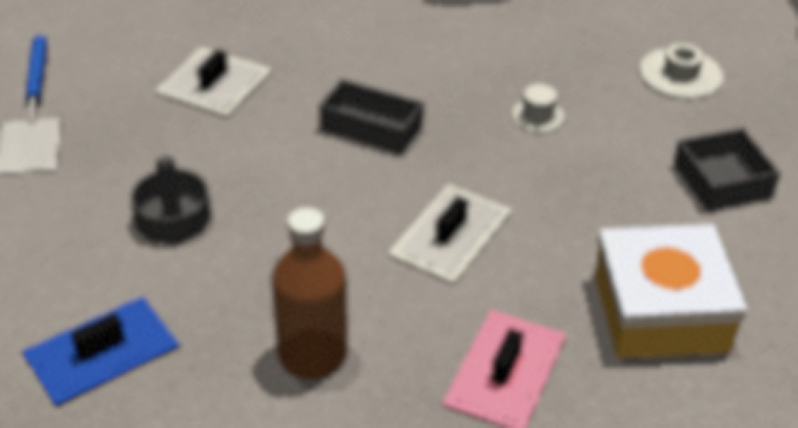

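The crops confirm it. The white oblong plate (top 296,190) is the oblong lid. The white square plate (386,289), ring lid (184,282) and cap (253,256) also match, and pink and blue stay untouched. Next I'll refine the pans and handle heights using both views.

```bash
cat > m2.py <<'E'
from seg import *
def blob(I,box,thr,dark=True):
    g=cv2.GaussianBlur(cv2.cvtColor(I,cv2.COLOR_BGR2GRAY),(3,3),0); x0,y0,x1,y1=box
    G=cv2.resize(g[y0:y1,x0:x1],None,fx=8,fy=8,interpolation=cv2.INTER_CUBIC)
    m=(G<thr if dark else G>thr).astype(np.uint8)
    cs,_=cv2.findContours(m,cv2.RETR_EXTERNAL,cv2.CHAIN_APPROX_NONE); c=max(cs,key=cv2.contourArea)
    h=cv2.convexHull(c); M=cv2.moments(h); s=lambda p:(np.asarray(p,float)+.5)/8-.5+[x0,y0]
    return s(c[:,0]),s((M["m10"]/M["m00"],M["m01"]/M["m00"])),s(h[:,0])
if __name__=="__main__":
  jobs={"sqpan":((160,185,216,236),(410,180,460,215)),"obpan":((290,225,352,280),(285,163,335,197)),"tube":((375,182,420,225),(219,190,260,228)),
   "sqh":((375,276,398,302),(245,153,264,172)),"obh":((285,176,308,202),(326,205,350,228))}
  for k,(bt,bs) in jobs.items():
    for tt,ts in ((85,85),(100,90),(110,100)):
        ct,ut,ht=blob(T,bt,tt); c2,us,hs=blob(S,bs,ts); P,g=tri(us,ut)
        r=[cv2.minAreaRect((plane(n,h,.0175)[:,:2]*1000).astype(np.float32)) for n,h in(("top",ht),("scene",hs))]
        print(k,tt,"tri",np.round(P*1000,1),"gap",round(g*1000,1),*[np.round([*q[0],*q[1],q[2]],1) for q in r])
  bg=cv2.cvtColor(T,cv2.COLOR_BGR2GRAY); print("table",np.median(bg[160:180,200:280]), "floors",bg[211,188],bg[252,322],bg[210,390])
E
python3 m2.py
```

```text
sqpan 85 tri [579.4 282.6  13.3] gap 2.1 [578.9 280.1  85.3  95.6  12.6] [581.4 281.7 120.3 113.7  12.6]
sqpan 100 tri [579.5 282.4  13.5] gap 2.3 [579.1 279.8  89.2 100.2  12.7] [581.1 281.6 121.7 115.5  12.9]
sqpan 110 tri [579.2 282.5  13.5] gap 2.1 [578.8 279.8  93.9 105.1  12.7] [580.6 281.3 125.7 119.2  12.7]
obpan 85 tri [469.  -91.8  15.4] gap 1.6 [469.4 -92.5 106.4  62.7  61.4] [469.6 -91.7 125.6 103.3  61.5]
obpan 100 tri [469.2 -91.7  15.5] gap 1.4 [469.7 -91.9 112.8  68.2  60.9] [469.6 -91.6 127.6 105.3  60.9]
obpan 110 tri [469.4 -91.2  15.5] gap 0.4 [470.1 -90.8 120.6  74.9  61.3] [469.8 -91.6 131.6 110.1  61.3]
tube 85 tri [ 603.9 -304.9   16.1] gap 2.2 [ 604.  -304.1   79.8   86.5   37.3] [ 596.7 -304.7  140.4   83.3    3.4]
tube 100 tri [ 604.1 -304.7   16.2] gap 2.6 [ 603.9 -303.5   85.3   90.2   11.4] [ 596.4 -304.9  142.7   84.3    3.4]
tube 110 tri [ 604.1 -304.5   15.9] gap 3.3 [ 604.  -302.7   89.6   95.3   16.8] [ 596.7 -304.5  149.    87.9    2.4]
sqh 85 tri [ 371.1 -271.8   18.5] gap 0.6 [ 371.4 -271.7   17.9   45.9   60. ] [ 369.9 -272.3   33.6   81.    64. ]
sqh 100 tri [ 371.2 -271.8   18.5] gap 0.5 [ 371.6 -271.8   19.8   48.4   60.2] [ 368.9 -272.2   82.3   34.5    1.9]
sqh 110 tri [ 371.3 -271.6   19. ] gap 0.4 [ 371.8 -271.8   21.    50.1   60.2] [ 367.4 -272.2   85.5   36.2    1.9]
obh 85 tri [644.4 -19.5  16.6] gap 0.1 [644.4 -19.7  18.1  46.6  54.6] [644.9 -19.4  26.4  71.6  54.8]
obh 100 tri [644.5 -19.5  16.6] gap 0.2 [644.4 -19.8  20.   48.8  54.7] [645.  -19.4  26.9  72.8  55.2]
obh 110 tri [644.5 -19.6  16.5] gap 0.2 [644.5 -19.9  21.5  50.4  54.7] [645.1 -19.5  28.6  75.2  56.2]
table 115.0 floors 77 82 80
```

Request:
{"api": "step_arm", "payload": {
  "rows": [
    [[1,2.71,-4.95,0,0,0,-6.3],[1,2.71,-4.95,0,0,0,-6.3],[1,2.71,-4.95,0,0,0,0],[1,2.71,-4.95,0,0,0,0],[1,2.71,-4.95,0,0,0,0],[1,2.71,-4.95,0,0,0,0],[1,2.71,-4.95,0,0,0,0],[1,2.71,-4.95,0,0,0,0],[1,2.71,-4.95,0,0,0,0],[1,2.71,-4.95,0,0,0,0],[1,2.71,-4.95,0,0,0,0],[1,0,0,0,0,0,0]]
  ]
}}

```text
clock: 1.6
tool_pos: [0.5008, 0.0963, 0.226]
orientation: [-89.9, -0.0, 149.7]
force: [-0.3, 0.1, -0.5]
opening: 0.0877
```

Request:
{"api": "step_arm", "payload": {
  "rows": [
    [[1,-1.85,-5.3,-1,0,0,0],[1,-1.85,-5.3,-1,0,0,0],[1,-1.85,-5.3,-1,0,0,0],[1,-1.85,-5.3,-1,0,0,0],[1,-1.85,-5.3,-2,0,0,0],[1,-1.85,-5.3,-2,0,0,0],[1,-1.85,-5.3,-2,0,0,0],[1,0,0,-2.5,0,0,0],[1,0,0,0,0,0,0],[1,0,0,0,0,0,0]]
  ]
}}

```text
clock: 2.85
tool_pos: [0.3713, -0.2709, 0.1023]
orientation: [-90.0, 0.0, 150.1]
force: [0.6, 0.3, -0.4]
opening: 0.0877
```

```bash
python3 -c "
from h import *
o=ctrl.get_obs();print(o['tool_pos'],o['orientation'],o['joint_pos'],o['force'])
for n in('scene','top'): cv2.imwrite(f'pics/{n}1.png',ctrl.snapshot(n))
S=cv2.imread('pics/scene1.png')[90:240,170:350];T=cv2.imread('pics/top1.png')[220:370,290:470]
cv2.imwrite('pics/v1.png',np.hstack([cv2.resize(x,None,fx=2.2,fy=2.2,interpolation=2) for x in(S,T)]))"
```

```text
[ 0.37133532 -0.27094555  0.10231786] [-8.99981428e+01  3.76546653e-02  1.50079953e+02] [-1.14428866e+01  7.38916495e+00 -3.54280389e+01  1.86810153e-02
 -4.71476727e+01  7.15101378e+01] [ 0.56171723  0.34030661 -0.38129206]
```

View pics/v1.png

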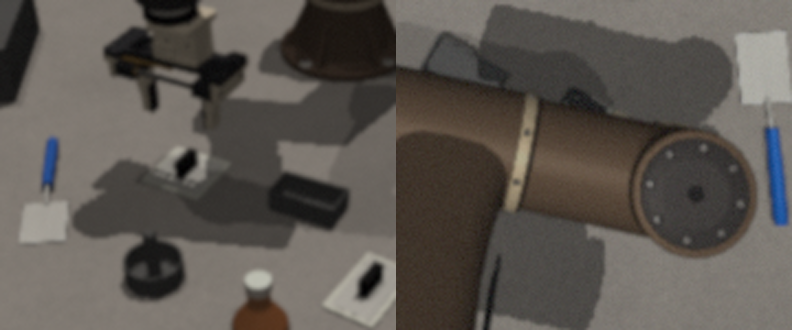

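The gripper hangs open over the square lid's handle (scene crop ~186,163), with the jaws across its width. Descending and gripping.

Request:
{"api": "step_arm", "payload": {
  "rows": [
    [[1,-0.05,-0.05,-3,0,0,0],[1,0,0,-3,0,0,0],[1,0,0,-2,0,0,0],[1,0,0,-1.2,0,0,0],[1,0,0,0,0,0,0],[-1,0,0,0,0,0,0],[-1,0,0,0,0,0,0],[-1,0,0,0,0,0,0],[-1,0,0,0,0,0,0],[-1,0,0,0,0,0,0]]
  ]
}}

```text
clock: 4.2
tool_pos: [0.3701, -0.272, 0.0097]
orientation: [-90.0, 0.0, 150.0]
force: [0.0, 0.6, 0.5]
opening: 0.0433
```

Request:
{"api": "step_arm", "payload": {
  "rows": [
    [[-1,0,0,0,0,0,0],[-1,0,0,0,0,0,0],[-1,0,0,0,0,0,0],[-1,0,0,0,0,0,0],[-1,0,0,0,0,0,0],[-1,0,0,0,0,0,0],[-1,0,0,0,0,0,0]]
  ]
}}

```text
clock: 5.08
tool_pos: [0.37, -0.2719, 0.0095]
orientation: [-90.0, -0.0, 150.0]
force: [0.1, -0.6, -0.5]
opening: 0.0158
```

Request:
{"api": "step_arm", "payload": {
  "rows": [
    [[-1,0,0,2,0,0,0],[-1,0,0,5,0,0,0],[-1,0,0,4,0,0,0],[-1,0,0,0,0,0,0]]
  ]
}}

```text
clock: 5.58
tool_pos: [0.3719, -0.2725, 0.1224]
orientation: [-90.1, 0.3, 150.0]
force: [-0.5, 0.2, -2.4]
opening: 0.0159
```

Request:
{"api": "step_arm", "payload": {
  "rows": [
    [[-1,2.09,5.54,0,0,0,-4.74],[-1,2.09,5.54,0,0,0,-4.74],[-1,2.09,5.54,0,0,0,-4.74],[-1,2.09,5.54,0,0,0,-4.74],[-1,2.09,5.54,0,0,0,-4.74],[-1,2.09,5.54,0,0,0,-4.74],[-1,2.09,5.54,0,0,0,-4.74],[-1,2.09,5.54,0,0,0,-4.74],[-1,2.09,5.54,0,0,0,-4.74],[-1,2.09,5.54,0,0,0,-4.74],[-1,0,0,0,0,0,0]]
  ]
}}

```text
clock: 6.95
tool_pos: [0.5793, 0.2853, 0.1168]
orientation: [-89.9, 0.1, 102.7]
force: [-0.4, -1.7, -2.1]
opening: 0.0156
```

Request:
{"api": "step_arm", "payload": {
  "rows": [
    [[-1,0,0,-3,0,0,0],[-1,0,0,-2.5,0,0,0],[-1,0,0,-0.5,0,0,0],[-1,0,0,0,0,0,0],[-1,0,0,0,0,0,0]]
  ]
}}

```text
clock: 7.58
tool_pos: [0.5796, 0.2823, 0.0606]
orientation: [-90.1, -0.0, 102.6]
force: [1.0, -0.7, -0.9]
opening: 0.0157
```

```bash
python3 -c "
from h import *
o=ctrl.get_obs();print(o['tool_pos'],o['orientation'],o['force'])
for n in('scene','top'): cv2.imwrite(f'pics/{n}2.png',ctrl.snapshot(n))
print(proj('scene',[o['tool_pos']]),proj('top',[o['tool_pos']]))
S=cv2.imread('pics/scene2.png')[120:240,380:500];T=cv2.imread('pics/top2.png')[150:270,130:250]
cv2.imwrite('pics/v2.png',np.hstack([cv2.resize(x,None,fx=3.3,fy=3.3,interpolation=2) for x in(S,T)]))"
```

```text
[0.57958168 0.28226586 0.06059381] [-9.00785883e+01 -3.25310051e-02  1.02595891e+02] [ 1.03482678 -0.69473531 -0.90667898]
[[436.34822196 187.75937925]] [[183.20308314 208.93681335]]
```

View pics/v2.png

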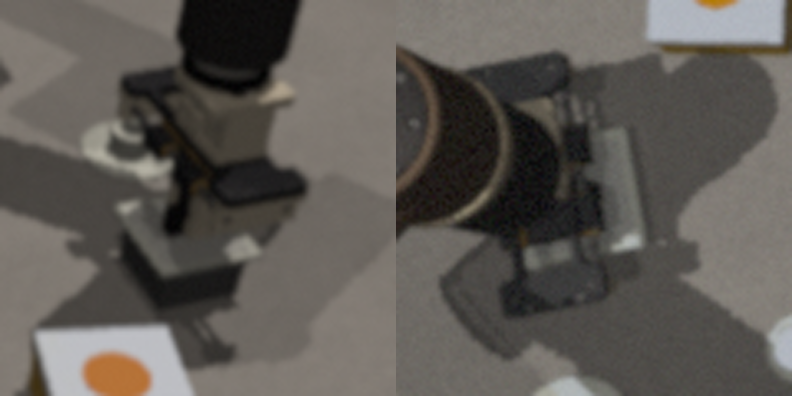

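The lid hangs aligned over the square pan. In the scene crop its near edge is at about (165-255, 245-270), above the dark pan wall. Lowering it until it touches.

Request:
{"api": "step_arm", "payload": {
  "rows": [
    [[-1,0,0,-1,0,0,0],[-1,0,0,-0.4,0,0,0],[-1,0,0,-0.1,0,0,0],[-1,0,0,-0.05,0,0,0],[-1,0,0,0,0,0,0]]
  ]
}}

```text
clock: 8.3
tool_pos: [0.5788, 0.2818, 0.0446]
orientation: [-90.0, 0.0, 102.6]
force: [-4.3, -0.4, 4.1]
opening: 0.016
```

Request:
{"api": "step_arm", "payload": {
  "rows": [
    [[-0.3,0,0,0,0,0,0],[-0.3,0,0,0,0,0,0],[-0.3,0,0,0,0,0,0],[-0.3,0,0,0,0,0,0],[-0.3,0,0,1,0,0,0],[0.2,0,0,4,0,0,0],[0.2,-1,-5,3,0,0,2],[1,-1,-6,3,0,0,4],[1,-1,-6,0,0,0,4],[1,-1,-6,0,0,0,4],[1,0,0,0,0,0,0]]
  ]
}}

```text
clock: 9.68
tool_pos: [0.5388, 0.0535, 0.1529]
orientation: [-90.0, 0.0, 116.4]
force: [0.0, 0.4, 0.1]
opening: 0.0842
```

```bash
cat > look.py <<'E'
from m2 import *
import sys
k=sys.argv[1]
o=ctrl.get_obs();print(o['tool_pos'],o['orientation'],o['opening'],o["force"])
for n in('scene','top'): cv2.imwrite(f'pics/{n}{k}.png',ctrl.snapshot(n))
E
python3 look.py 3; python3 seg.py pics/top3.png pics/scene3.png | grep white
python3 -c "
import cv2,numpy as np
S=cv2.imread('pics/scene3.png')[120:240,380:500];T=cv2.imread('pics/top3.png')[150:270,130:250]
cv2.imwrite('pics/v3.png',np.hstack([cv2.resize(x,None,fx=3.3,fy=3.3,interpolation=2) for x in(S,T)]))"
```

```text
[0.53883494 0.053465   0.15288824] [-9.00485598e+01  9.15422056e-05  1.16420191e+02] 0.08424855186432252 [0.02306703 0.44719466 0.05005212]
top white [386.1 312.2] 73 rect [ 303.1 -269.5] [56.4 58.6] 28.9 cen [ 305.4 -272.6]
top white [341.1 296.7] 16 rect [ 346.5 -149.3] [22.7 13.8] 72.5 cen [ 345.8 -148.3]
top white [267.2 307. ] 235 rect [312.9  57.3] [108.6  66.6] 80.2 cen [316.   55.2]
top white [423.5 299.4] 290 rect [ 352.8 -380.8] [ 68.4 156.7] 28.7 cen [ 341.3 -375.7]
top white [335.5 275.3] 15 rect [ 404.1 -133.5] [19.3 11.6] 54.0 cen [ 404.2 -132.3]
top white [326.1 283.1] 99 rect [ 383.1 -112.2] [71.9 37.6] 37.9 cen [ 382.6 -106.4]
top white [186.9 282.6] 842 rect [370.2 276.6] [123.2  79.8] 2.8 cen [380.3 278.7]
top white [347.8 277.3] 163 rect [ 398.4 -167.6] [90.2 56.7] 54.4 cen [ 399.1 -166.6]
top white [234.8 256.1] 204 rect [457.5 148.6] [61.  95.8] 0.5 cen [454.4 149.1]
top white [159.2 245.4] 94 rect [480.9 360.2] [60.6 15.8] 28.9 cen [482.2 360.1]
top white [459.5 249.6] 905 rect [ 469.7 -487.4] [127.9 104.1] 8.4 cen [ 479.1 -478.1]
top white [152.4 228.2] 41 rec
[... 989 characters left out ...]
353.2 258.6] 31 rect [799.3  -3.2] [ 68.5 145.3] 29.7 cen [793.2   6.5]
scene white [337.5 231.4] 130 rect [689.6 -21.4] [37.7 59.8] 34.9 cen [689.  -24.5]
scene white [415.5 234. ] 1292 rect [708.8 195.2] [126.8 124.2] 0.0 cen [712.8 195. ]
scene white [286.8 216.1] 89 rect [ 616.3 -166.5] [39.2 38.2] 33.1 cen [ 616.9 -167.2]
scene white [435.9 196.2] 383 rect [538.6 302.5] [101.1 107.6] 11.8 cen [552.7 299.5]
scene white [189.3 190.4] 347 rect [ 479.9 -472.2] [93.4 67.1] 5.5 cen [ 480.6 -472.1]
scene white [419.4 163.9] 387 rect [380.2 289.5] [104.4  97.7] 21.4 cen [380.2 290.4][ WARN:0@0.591] global loadsave.cpp:275 findDecoder imread_('3'): can't open/read file: check file path/integrity
```

View pics/v3.png

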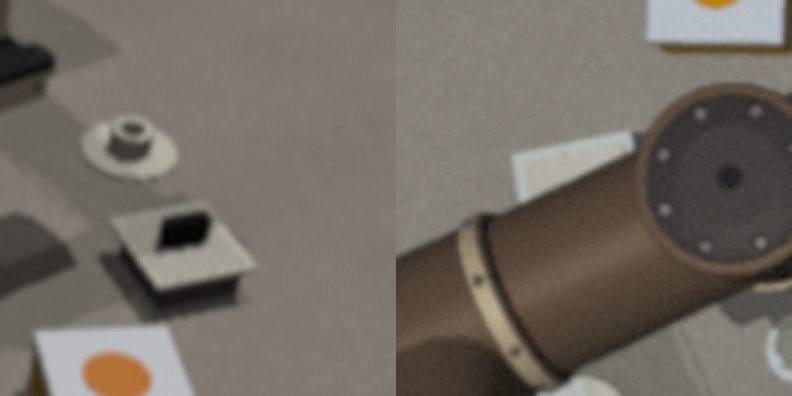

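The square lid lies on its pan. In the scene crop its corners are about (112,213), (205,200), (255,262) and (165,292). Next, the oblong lid.

Request:
{"api": "step_arm", "payload": {
  "rows": [
    [[1,3.5,-2.4,0,0,0,9.5],[1,3.5,-2.4,0,0,0,9.5],[1,3.5,-2.4,-2,0,0,9.4],[1,0,0,-5,0,0,0],[1,0,0,0,0,0,0],[1,0,0,0,0,0,0]]
  ]
}}

```text
clock: 10.52
tool_pos: [0.6458, -0.0142, 0.0831]
orientation: [-90.0, 0.1, 145.1]
force: [1.9, 0.8, 0.5]
opening: 0.0879
```

Request:
{"api": "step_arm", "payload": {
  "rows": [
    [[1,-0.1,-0.45,-2,0,0,-0.3],[1,0,0,0,0,0,0],[1,0,0,0,0,0,0]]
  ]
}}

```text
clock: 10.9
tool_pos: [0.6449, -0.0191, 0.0639]
orientation: [-90.1, 0.1, 144.7]
force: [-0.1, -0.2, 0.1]
opening: 0.0874
```

Request:
{"api": "step_arm", "payload": {
  "rows": [
    [[1,0,0,-2.5,0,0,0],[1,0,0,-2,0,0,0],[1,0,0,-0.9,0,0,0],[-1,0,0,0,0,0,0],[-1,0,0,0,0,0,0],[-1,0,0,0,0,0,0],[-1,0,0,0,0,0,0],[-1,0,0,0,0,0,0],[-1,0,0,0,0,0,0],[-1,0,0,0,0,0,0],[-1,0,0,0,0,0,0],[-1,0,0,0,0,0,0]]
  ]
}}

```text
clock: 12.4
tool_pos: [0.6439, -0.0197, 0.0077]
orientation: [-90.0, 0.0, 144.7]
force: [0.6, -0.4, -0.0]
opening: 0.0156
```

Request:
{"api": "step_arm", "payload": {
  "rows": [
    [[-1,0,0,0,0,0,0],[-1,0,0,0,0,0,0],[-1,0,0,0,0,0,0]]
  ]
}}

```text
clock: 12.78
tool_pos: [0.6439, -0.0197, 0.0077]
orientation: [-90.0, 0.0, 144.7]
force: [1.0, -0.0, -0.5]
opening: 0.0161
```

Request:
{"api": "step_arm", "payload": {
  "rows": [
    [[-1,0,0,2,0,0,0],[-1,0,0,5,0,0,0],[-1,0,0,2,0,0,-4],[-1,-1.94,-0.8,0,0,0,-8.83],[-1,-1.94,-0.8,0,0,0,-8.83],[-1,-1.94,-0.8,0,0,0,-8.83],[-1,-1.94,-0.8,0,0,0,-8.83],[-1,-1.94,-0.8,0,0,0,-8.83],[-1,-1.94,-0.8,0,0,0,-8.83],[-1,-1.94,-0.8,0,0,0,-8.83],[-1,-1.94,-0.8,0,0,0,-8.83],[-1,-1.94,-0.8,0,0,0,-8.83]]
  ]
}}

```text
clock: 14.28
tool_pos: [0.468, -0.0921, 0.0975]
orientation: [-90.0, 0.0, 60.9]
force: [-0.0, 0.4, -2.2]
opening: 0.0163
```

Request:
{"api": "step_arm", "payload": {
  "rows": [
    [[-1,0,0,-2,0,0,0],[-1,0,0,0,0,0,0],[-1,0,0,0,0,0,0]]
  ]
}}

```text
clock: 14.65
tool_pos: [0.4695, -0.0917, 0.0781]
orientation: [-90.0, 0.0, 61.2]
force: [1.0, -0.2, -1.8]
opening: 0.016
```

Request:
{"api": "step_arm", "payload": {
  "rows": [
    [[-1,0,0,-2,0,0,0],[-1,0,0,-1,0,0,0],[-1,0,0,-0.3,0,0,0],[-1,0,0,-0.2,0,0,0],[-1,0,0,-0.1,0,0,0],[-1,0,0,0,0,0,0]]
  ]
}}

```text
clock: 15.4
tool_pos: [0.4696, -0.0917, 0.0426]
orientation: [-90.0, -0.0, 61.2]
force: [-2.1, 0.7, 4.0]
opening: 0.0158
```

Request:
{"api": "step_arm", "payload": {
  "rows": [
    [[-0.3,0,0,0,0,0,0],[-0.3,0,0,0,0,0,0],[-0.3,0,0,0,0,0,0],[-0.3,0,0,0,0,0,0],[-0.3,0,0,1,0,0,0],[0.2,0,0,4,0,0,0],[1,-0.5,2,4,0,0,0],[1,-0.93,5.98,0,0,0,0],[1,-1.44,5.98,0,0,0,0],[1,-1.44,5.98,0,0,0,0],[1,-1.44,5.98,0,0,0,0],[1,-1.44,5.98,0,0,0,0]]
  ]
}}

```text
clock: 16.9
tool_pos: [0.3966, 0.2293, 0.1328]
orientation: [-90.0, -0.1, 61.3]
force: [1.4, -0.5, 0.3]
opening: 0.0872
```

Request:
{"api": "step_arm", "payload": {
  "rows": [
    [[1,-1.44,5.98,-2,0,0,0],[1,0,0,-2,0,0,0],[1,0,0,0,0,0,0],[1,0,0,0,0,0,0]]
  ]
}}

```text
clock: 17.4
tool_pos: [0.3838, 0.2849, 0.0933]
orientation: [-90.0, -0.0, 61.2]
force: [0.1, -0.2, -0.3]
opening: 0.0876
```

```bash
cat > look.py <<'E'
from h import *
import sys
k=sys.argv[1]
o=ctrl.get_obs();print(o['tool_pos'],o['orientation'],o['opening'],o["force"])
for n in('scene','top'): cv2.imwrite(f'pics/{n}{k}.png',ctrl.snapshot(n))
E
python3 look.py 4
python3 -c "
import cv2,numpy as np
S=cv2.imread('pics/scene4.png')[100:240,250:470];T=cv2.imread('pics/top4.png')[170:310,140:360]
cv2.imwrite('pics/v4.png',np.vstack([cv2.resize(x,None,fx=2.1,fy=2.1,interpolation=2) for x in(S,T)]))"
```

```text
[0.38379436 0.2848611  0.09327658] [-9.00170951e+01 -3.27802436e-02  6.12040056e+01] 0.08761737860900108 [ 0.05873134 -0.2003444  -0.32551254]
```

View pics/v4.png

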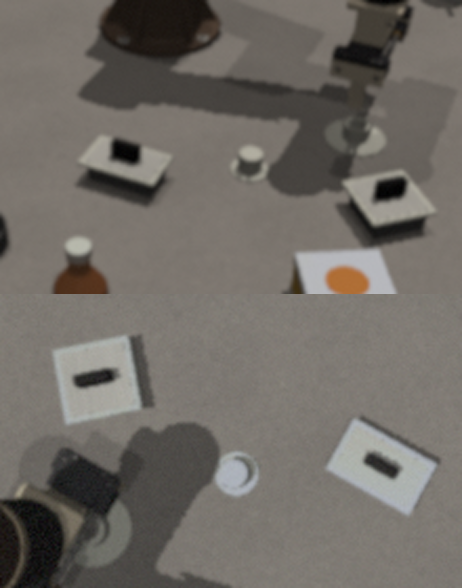

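Both lids sit on their pans in both views. I'll check their centres numerically, along with the ring hole, post top and cap.

```bash
cat > chk.py <<'E'
from seg import comps
from m2 import blob
from h import *
def lids(k,jobs):
  for nm,bt,bs in jobs:
    for n,b in(("top",bt),("scene",bs)):
        I=cv2.imread(f"pics/{n}{k}.png"); 
        x0,y0,x1,y1=b; g=cv2.cvtColor(I,cv2.COLOR_BGR2GRAY)[y0:y1,x0:x1]
        t,_=cv2.threshold(g,0,255,cv2.THRESH_OTSU); t=(np.percentile(g,97)+np.median(g[0]))/2
        c,u,h=blob(I,b,t,False); q=cv2.minAreaRect((plane(n,h,.039)[:,:2]*1000).astype(np.float32))
        print(nm,n,int(t),"cen",np.round(plane(n,u,.039)[0,:2]*1000,1),"rect",np.round([*q[0],*q[1],q[2]],1))
if __name__=="__main__":
    lids(4,[("sq",(160,182,214,233),(410,178,460,209)),("ob",(292,222,355,280),(284,160,336,193))])
    T=cv2.imread("pics/top0.png");S=cv2.imread("pics/scene0.png")
    f=lambda I,x0,y0,x1,y1:print(cv2.cvtColor(I,cv2.COLOR_BGR2GRAY)[y0:y1,x0:x1])
    f(T,388,193,412,215); f(T,172,270,197,293)
    f(S,232,190,248,206)
E
python3 chk.py
```

```text
sq top 147 cen [577.5 282.3] rect [577.7 282.2 101.   99.4  12.6]
sq scene 128 cen [579.9 283.1] rect [578.1 283.6 102.8 104.7  13.2]
ob top 150 cen [467.6 -91.6] rect [467.7 -91.5 123.4  75.2  61.3]
ob scene 138 cen [468.2 -92.5] rect [467.3 -92.9 124.7  76.5  60.9]
[[ 88  79  70  63  68  68  71  75  74  71  74  68  67  61  50  44  43  45
   62  77  91 106 112 115]
 [ 77  69  73  73  73  76  79  77  80  79  79  76  76  74  70  61  49  41
   42  55  72  86 104 114]
 [ 73  72  75  77  73  77  75  77  75  78  79  82  78  77  77  74  67  52
   42  37  51  71  87 106]
 [ 74  76  76  76  80  77  76  74  79  79  80  78  81  77  72  74  73  69
   48  40  41  58  73  93]
 [ 75  74  79  78  78  73  76  75  78  76  76  75  74  71  65  70  71  73
   66  54  34  47  63  84]
 [ 74  77  74  81  76  72  71  71  75  74  73  69  61  54  55  55  62  71
   75  59  40  36  53  81]
 [ 75  78  77  73  74  66  63  68  72  65  58  51  50  50  50  47  53  69
   75  69  52  42  44  69]
 [ 77  77  77  70  66  66  65  64  64  51  49  55  68  66  61  49  47  64
   71  75  64  42  39  55]
 [ 75  77  76  69  66  6
[... 4179 characters left out ...]
 106 115 119 119 118 119 118]
 [116 112  98  79  68  64  61  61  72  96 112 118 119 118 118 118]
 [116 111  91  63  48  49  45  46  57  84 103 114 116 117 118 118]
 [116 108  87  56  37  35  36  33  42  68  91 101 106 109 113 115]
 [112 102  81  49  30  29  28  25  31  48  65  76  82  89  96 102]
 [ 97  85  65  39  26  23  22  22  24  31  37  45  49  58  67  79]
 [ 72  57  42  29  22  22  24  20  22  23  26  27  28  32  39  49]
 [ 45  32  25  21  21  23  21  21  25  21  21  24  23  25  23  29]
 [ 26  21  22  21  22  22  22  21  21  23  21  23  25  24  21  21]
 [ 21  20  22  21  21  23  22  23  22  22  23  26  22  24  23  23]
 [ 22  21  22  21  22  21  22  23  23  20  23  23  22  25  21  20]]
```

Request:
{"api": "step_arm", "payload": {
  "rows": [
    [[1,-0.05,0.25,-3,0,0,0],[1,0,0,-3,0,0,0],[1,0,0,-1.5,0,0,0],[1,0,0,-0.6,0,0,0],[1,0,0,0,0,0,0],[-1,0,0,0,0,0,0],[-1,0,0,0,0,0,0],[-1,0,0,0,0,0,0],[-1,0,0,0,0,0,0],[-1,0,0,0,0,0,0],[-1,0,0,0,0,0,0],[-1,0,0,0,0,0,0]]
  ]
}}

```text
clock: 19.0
tool_pos: [0.3829, 0.2876, 0.0114]
orientation: [-90.0, 0.0, 61.2]
force: [-0.1, -0.4, 1.7]
opening: 0.0427
```

Request:
{"api": "step_arm", "payload": {
  "rows": [
    [[-1,0,0,0,0,0,0],[-1,0,0,0,0,0,0],[-1,0,0,0,0,0,0]]
  ]
}}

```text
clock: 19.38
tool_pos: [0.383, 0.2876, 0.0114]
orientation: [-90.0, -0.0, 61.2]
force: [0.1, -0.6, 3.5]
opening: 0.0429
```

```bash
python3 - <<'E'
from h import *
print("post top",plane("top",[400.7,202.1],.08)*1000, tri([237.8,195.6],[400.7,202.1]))
from m2 import blob
T=cv2.imread("pics/top0.png");S=cv2.imread("pics/scene0.png")
for t in(110,120):
    u=blob(T,(176,276,187,289),t)[1]; print("ring hole@.03",u,plane("top",u,.03)*1000)
# circle fit of the pan rim and the tube silhouettes
for p in ([603.9,-304.8,35],[603.9,-304.8,80]): print(proj("top",np.array(p)/1000),proj("scene",np.array(p)/1000))
for t in (130,140):
    u=blob(T,(238,240,268,271),t,False); print("cap flange",u[1],plane("top",u[1],.004)*1000, cv2.minEnclosingCircle((plane("top",u[2],.004)[:,:2]*1000).astype(np.float32)))
    u=blob(S,(356,162,383,190),t-15,False); c=plane("scene",u[2],.004)[:,:2]*1000; print("scene cap",cv2.boundingRect(c.astype(np.float32)))
g=cv2.cvtColor(S,cv2.COLOR_BGR2GRAY)[165:192,355:385]; print(g)
E
```

```text
post top [[ 602.33989375 -303.2226371    80.        ]] (array([ 0.60261991, -0.30343439,  0.07746638]), np.float64(0.0003758695527934494))
ring hole@.03 [180.84324592 282.24189084] [[382.57954754 288.24256422  30.        ]]
ring hole@.03 [181.02209235 282.14205629] [[382.85018804 287.77249439  30.        ]]
[[398.6966115  203.35956578]] [[238.86105413 207.07323083]]
[[401.28584239 201.52700339]] [[237.11663031 195.22120137]]
cap flange [251.82105107 255.3041592 ] [[456.97802065 101.75969527   4.        ]] ((457.6160888671875, 100.99288177490234), 30.562088012695312)
scene cap (436, 58, 75, 93)
cap flange [251.53892355 255.54356215] [[456.30701718 102.52710468   4.        ]] ((457.4110412597656, 101.18019104003906), 28.920574188232422)
scene cap (394, 89, 45, 43)
[[116 113 115 114 113 114 113 115 116 116 115 116 114 115 115 116 116 115
  115 115 116 115 115 115 115 116 116 117 117 116]
 [115 114 113 114 114 114 115 114 115 115 116 114 113 115 116 117 116 116
  115 115 114 114 114 114 115 116 116 116 116 116]
 [114 115 112 114 114 114 114 115 114 114 113 113 115 116 117 117 114 114
  1
[... 2348 characters left out ...]
108 106 112 117 119 119
  115 113 113 116 119 118 118 118 118 118 118 119]
 [114 114 114 115 116 117 117 117 116 116 115 114 108 106 108 110 113 114
  115 115 116 117 118 119 119 117 118 119 118 118]
 [114 114 114 114 116 116 118 117 117 117 117 117 115 112 113 115 116 116
  117 118 117 117 117 119 118 119 119 119 118 119]
 [115 116 115 116 115 115 116 117 117 119 119 119 118 117 116 117 115 118
  119 117 118 117 119 118 119 119 119 118 120 119]
 [116 116 116 117 117 116 117 117 118 118 119 119 119 118 116 117 117 117
  117 117 117 118 117 118 120 120 119 119 119 118]
 [116 116 117 118 116 118 117 117 118 119 118 119 118 118 117 118 117 117
  117 117 117 118 118 119 119 120 118 119 117 118]]
```

Request:
{"api": "step_arm", "payload": {
  "rows": [
    [[-1,0,0,2,0,0,0],[-1,0,0,6,0,0,0],[-1,0,0,6,0,0,0],[-1,0,0,0,0,0,0]]
  ]
}}

```text
clock: 19.88
tool_pos: [0.3845, 0.2899, 0.1557]
orientation: [-90.0, -0.5, 61.3]
force: [0.6, 0.5, -3.2]
opening: 0.0426
```

Request:
{"api": "step_arm", "payload": {
  "rows": [
    [[-1,2.0,-5.38,0,0,0,0],[-1,2.0,-5.38,0,0,0,0],[-1,2.0,-5.38,0,0,0,0],[-1,2.0,-5.38,0,0,0,0],[-1,2.0,-5.38,0,0,0,0],[-1,2.0,-5.38,0,0,0,0],[-1,2.0,-5.38,0,0,0,0],[-1,2.0,-5.38,0,0,0,0],[-1,2.0,-5.38,0,0,0,0],[-1,2.0,-5.38,0,0,0,0],[-1,2.03,-5.38,0,0,0,0],[-1,0,0,0,0,0,0]]
  ]
}}

```text
clock: 21.38
tool_pos: [0.6026, -0.3075, 0.1477]
orientation: [-89.8, 0.1, 61.0]
force: [-0.1, 0.8, -3.2]
opening: 0.0425
```

Request:
{"api": "step_arm", "payload": {
  "rows": [
    [[-1,0,0,-2.5,0,0,0],[-1,0,0,0,0,0,0],[-1,0,0,0,0,0,0]]
  ]
}}

```text
clock: 21.75
tool_pos: [0.6031, -0.3038, 0.1263]
orientation: [-90.0, 0.0, 61.3]
force: [0.1, -0.3, -2.2]
opening: 0.043
```

```bash
python3 look.py 5
python3 -c "
from h import *
o=ctrl.get_obs()['tool_pos']
print(proj('scene',[o]),proj('scene',[[.6033,-.304,.08]]))
S=cv2.imread('pics/scene5.png')[130:250,180:300];T=cv2.imread('pics/top5.png')[140:260,340:460]
cv2.imwrite('pics/v5.png',np.hstack([cv2.resize(x,None,fx=3.3,fy=3.3,interpolation=2) for x in(S,T)]))"
```

```text
[ 0.60311012 -0.30379119  0.12632459] [-8.99610642e+01  2.28361855e-02  6.12637242e+01] 0.04300795138975897 [ 0.11303755 -0.32565049 -2.20140046]
[[235.5149666  182.08818676]] [[237.4157253  195.07466979]]
```

View pics/v5.png

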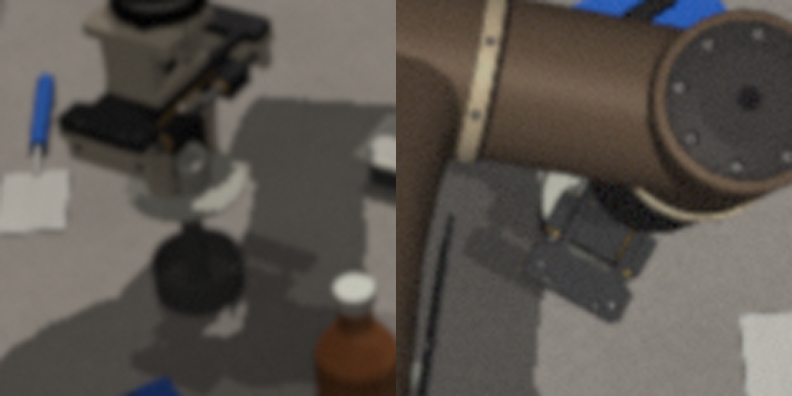

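The ring lid hangs over the post, which is at scene crop ~(193,225) with the flange spanning ~130-253 above it. Lowering with force checks.

Request:
{"api": "step_arm", "payload": {
  "rows": [
    [[-1,0,0,-2.5,0,0,0],[-1,0,0,-1,0,0,0],[-1,0,0,-0.5,0,0,0],[-1,0,0,-0.5,0,0,0],[-1,0,0,0,0,0,0]]
  ]
}}

```text
clock: 22.48
tool_pos: [0.6032, -0.3043, 0.0815]
orientation: [-90.0, 0.0, 61.2]
force: [-0.3, 0.5, -2.1]
opening: 0.0427
```

Request:
{"api": "step_arm", "payload": {
  "rows": [
    [[-1,0,0,-0.8,0,0,0],[-1,0,0,-0.8,0,0,0],[-1,0,0,-0.8,0,0,0],[-1,0,0,-0.6,0,0,0],[-1,0,0,-0.2,0,0,0],[-1,0,0,-0.2,0,0,0],[-1,0,0,0,0,0,0]]
  ]
}}

```text
clock: 23.35
tool_pos: [0.6033, -0.3042, 0.0474]
orientation: [-90.0, -0.0, 61.2]
force: [0.7, -1.3, -3.5]
opening: 0.0427
```

Request:
{"api": "step_arm", "payload": {
  "rows": [
    [[-1,0,0,-0.1,0,0,0],[-1,0,0,-0.05,0,0,0],[-1,0,0,0,0,0,0]]
  ]
}}

```text
clock: 23.72
tool_pos: [0.6034, -0.3043, 0.0465]
orientation: [-90.0, -0.0, 61.2]
force: [-1.0, 1.3, 3.3]
opening: 0.0429
```

Request:
{"api": "step_arm", "payload": {
  "rows": [
    [[0.4,0,0,0,0,0,0],[0.4,0,0,0,0,0,0],[0.4,0,0,0,0,0,0],[0.6,0,0,1,0,0,0],[1,0,0,4,0,0,0],[1,0,0,5,0,0,0],[1,-2.08,5.79,0,0,0,0],[1,-2.08,5.79,0,0,0,0],[1,-2.08,5.79,0,0,0,0],[1,-2.08,5.79,0,0,0,0],[1,-2.08,5.79,0,0,0,0],[1,-2.08,5.79,0,0,0,0]]
  ]
}}

```text
clock: 25.22
tool_pos: [0.4779, 0.0449, 0.1469]
orientation: [-90.1, -0.1, 61.2]
force: [2.0, 1.1, 0.6]
opening: 0.0872
```

Request:
{"api": "step_arm", "payload": {
  "rows": [
    [[1,-2.08,5.79,0,0,0,0],[1,0,0,-4,0,0,0],[1,0,0,0,0,0,0],[1,0,0,0,0,0,0]]
  ]
}}

```text
clock: 25.72
tool_pos: [0.4583, 0.1008, 0.107]
orientation: [-90.0, -0.0, 61.2]
force: [0.4, 0.6, 0.7]
opening: 0.0878
```

```bash
python3 look.py 6
python3 -c "
from h import *
print('hub',plane('scene',[369.4,172.1],.034)*1000, 'flange', plane('scene',[[359.2+.3,178],[378.6-.3,179]],.004).mean(0)*1000)
S=cv2.imread('pics/scene6.png');T=cv2.imread('pics/top6.png')
a=[cv2.resize(x,(390,390),interpolation=2) for x in(S[170:240,205:275],S[110:210,310:410])]
b=[cv2.resize(x,(200,200),interpolation=2) for x in(T[160:250,350:440],T[200:300,200:300])]
v=np.zeros((590,780,3),np.uint8); v[:390]=np.hstack(a); v[390:,:400]=np.hstack(b); cv2.imwrite('pics/v6.png',v)"
```

```text
[0.45833126 0.10079504 0.10703565] [-9.00402039e+01 -1.79222254e-02  6.12002421e+01] 0.08776231803457528 [0.4278578  0.6446702  0.65021132]
hub [[456.76837746 101.76490643  34.        ]] flange [451.81380085 103.58722718   4.        ]
```

View pics/v6.png

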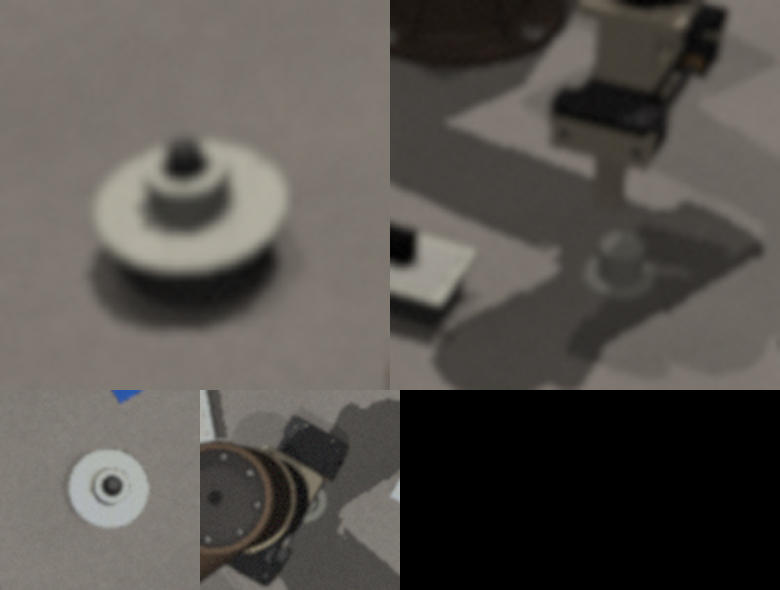

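The ring lid is seated, with the post poking out of its collar (crop 184,155), and the gripper is over the cap. Picking the cap.

Request:
{"api": "step_arm", "payload": {
  "rows": [
    [[1,-0.1,0.05,-4,0,0,0],[1,0,0,-3,0,0,0],[1,0,0,-1.5,0,0,0],[1,0,0,-1,0,0,0],[1,0,0,0,0,0,0],[-1,0,0,0,0,0,0],[-1,0,0,0,0,0,0],[-1,0,0,0,0,0,0],[-1,0,0,0,0,0,0],[-1,0,0,0,0,0,0],[-1,0,0,0,0,0,0],[-1,0,0,0,0,0,0]]
  ]
}}

```text
clock: 27.32
tool_pos: [0.4567, 0.1016, 0.0109]
orientation: [-90.0, -0.0, 61.2]
force: [1.0, 0.4, 1.3]
opening: 0.0381
```

Request:
{"api": "step_arm", "payload": {
  "rows": [
    [[-1,0,0,0,0,0,0],[-1,0,0,0,0,0,0],[-1,0,0,0,0,0,0],[-1,0,0,0,0,0,0]]
  ]
}}

```text
clock: 27.82
tool_pos: [0.4567, 0.1016, 0.0109]
orientation: [-90.0, -0.0, 61.2]
force: [-0.2, -0.1, 2.9]
opening: 0.0379
```

Request:
{"api": "step_arm", "payload": {
  "rows": [
    [[-1,0,0,2,0,0,0],[-1,0,0,6,0,0,0],[-1,0,0,6,0,0,0],[-1,2.09,-5.8,0,0,0,0],[-1,2.09,-5.8,0,0,0,0],[-1,2.09,-5.8,0,0,0,0],[-1,2.09,-5.8,0,0,0,0],[-1,2.09,-5.8,0,0,0,0],[-1,2.09,-5.8,0,0,0,0],[-1,2.09,-5.8,0,0,0,0],[-1,0,0,0,0,0,0],[-1,0,0,0,0,0,0]]
  ]
}}

```text
clock: 29.32
tool_pos: [0.602, -0.3045, 0.1496]
orientation: [-89.9, 0.0, 61.1]
force: [0.1, 0.8, -1.2]
opening: 0.038
```

Request:
{"api": "step_arm", "payload": {
  "rows": [
    [[-1,0,0,-3,0,0,0],[-1,0,0,-1,0,0,0],[-1,0,0,0,0,0,0],[-1,0,0,0,0,0,0]]
  ]
}}

```text
clock: 29.82
tool_pos: [0.6036, -0.3042, 0.1121]
orientation: [-90.1, -0.0, 61.3]
force: [0.3, -0.3, -0.5]
opening: 0.0378
```

```bash
python3 look.py 7
python3 -c "
from h import *
S=cv2.imread('pics/scene7.png')[150:230,200:280]
cv2.imwrite('pics/v7.png',cv2.resize(S,None,fx=6,fy=6,interpolation=2))"
```

```text
[ 0.60357106 -0.30417631  0.11205738] [-9.00831786e+01 -6.32368979e-03  6.12801486e+01] 0.03783156948536759 [ 0.29411535 -0.28176273 -0.52949416]
```

View pics/v7.png

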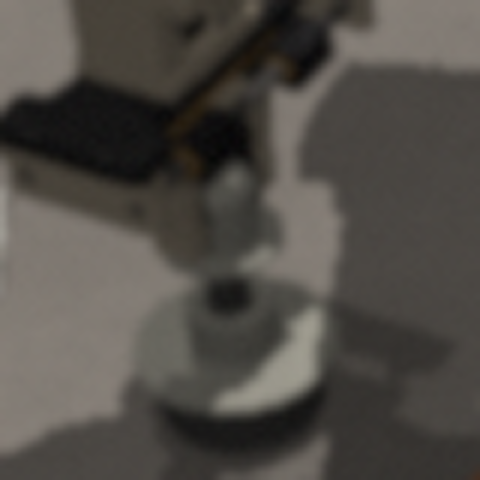

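The cap hangs in line over the post (crop 230,290). Lowering: its underside is at 0.101 and it should rest at 0.065, which means TCP 0.076.

Request:
{"api": "step_arm", "payload": {
  "rows": [
    [[-1,0,0,-1.5,0,0,0],[-1,0,0,-0.6,0,0,0],[-1,0,0,-0.4,0,0,0],[-1,0,0,-0.4,0,0,0],[-1,0,0,-0.3,0,0,0],[-1,0,0,-0.2,0,0,0],[-1,0,0,0,0,0,0]]
  ]
}}

```text
clock: 30.8
tool_pos: [0.6029, -0.3044, 0.0768]
orientation: [-90.0, -0.0, 61.2]
force: [-0.0, -0.4, -1.2]
opening: 0.0376
```

Request:
{"api": "step_arm", "payload": {
  "rows": [
    [[-1,0,0,-0.1,0,0,0],[-1,0,0,-0.05,0,0,0],[-1,0,0,0,0,0,0]]
  ]
}}

```text
clock: 31.18
tool_pos: [0.6031, -0.3045, 0.076]
orientation: [-90.0, -0.0, 61.2]
force: [-0.8, 0.6, 5.3]
opening: 0.0377
```

Request:
{"api": "step_arm", "payload": {
  "rows": [
    [[0.4,0,0,0,0,0,0],[0.4,0,0,0,0,0,0],[0.4,0,0,0,0,0,0],[0.6,0,0,1,0,0,0],[1,0,0,4,0,0,0],[1,0,0,5,0,0,0],[1,-1.8,5.8,0,0,0,0],[1,-1.8,5.8,0,0,0,0],[1,-1.8,5.8,0,0,0,0],[1,-1.8,5.8,0,0,0,0],[1,-1.8,5.8,0,0,0,0],[1,-1.8,5.8,0,0,0,0]]
  ]
}}

```text
clock: 32.67
tool_pos: [0.4944, 0.0453, 0.1764]
orientation: [-90.1, -0.1, 61.2]
force: [0.7, -0.2, -0.4]
opening: 0.0876
```

Request:
{"api": "step_arm", "payload": {
  "rows": [
    [[1,-1.8,5.8,0,0,0,0],[1,-1.8,5.8,0,0,0,0],[1,-1.8,5.8,0,0,0,0],[1,-1.8,5.8,0,0,0,0],[1,-1.8,5.8,0,0,0,0],[1,-1.8,5.8,0,0,0,0],[1,-1.8,5.8,0,0,0,0],[1,-1.8,5.8,0,0,0,0],[1,0,0,0,0,0,0],[1,0,0,0,0,0,0]]
  ]
}}

```text
clock: 33.92
tool_pos: [0.3506, 0.5075, 0.1754]
orientation: [-90.0, 0.0, 61.3]
force: [-0.5, -0.3, -0.0]
opening: 0.0877
```

```bash
python3 look.py 8
python3 - <<'E'
from chk import *
lids(8,[("sq",(160,182,214,233),(410,178,460,209)),("ob",(292,222,355,280),(284,160,336,193)),("ring",(376,180,422,226),(218,192,261,225))])
S=cv2.imread('pics/scene8.png');T=cv2.imread('pics/top8.png')
cv2.imwrite('pics/v8.png',np.vstack([cv2.resize(S[140:290,180:460],None,fx=2,fy=2,interpolation=2),cv2.resize(T[110:260,155:435],None,fx=2,fy=2,interpolation=2)[:300]]))
E
```

```text
[0.35061746 0.5074863  0.17544889] [-9.00039611e+01  2.65292765e-02  6.12639338e+01] 0.08769659215851512 [-0.46024426 -0.30805065 -0.00220355]
sq top 140 cen [577.6 282.2] rect [577.9 282.2 101.   99.2  12.7]
sq scene 135 cen [579.4 281.8] rect [576.8 282.6 100.4 102.3  12. ]
ob top 143 cen [467.7 -91.6] rect [467.8 -91.5 123.4  75.   61.3]
ob scene 136 cen [468.1 -92.4] rect [467.3 -92.9 124.7  76.5  60.9]
ring top 143 cen [ 601.9 -304. ] rect [ 6.020e+02 -3.043e+02  9.570e+01  9.750e+01  6.000e-01]
ring scene 142 cen [ 603.8 -304.3] rect [ 604.4 -304.1   93.5   98.    18. ]
```

View pics/v8.png

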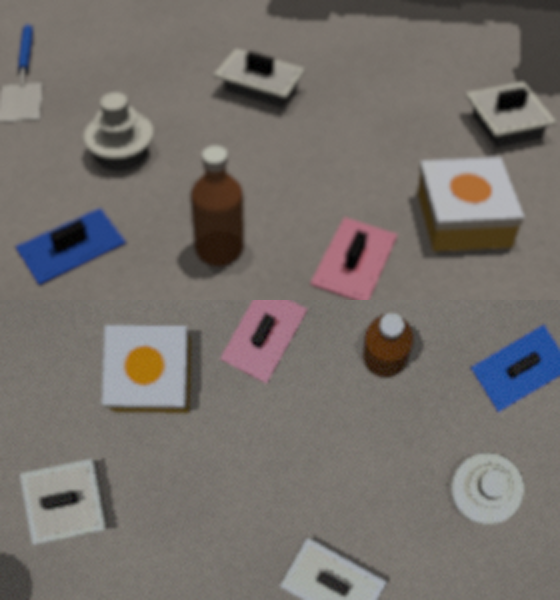

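```bash
python3 -c "
from plant import ctrl
print(ctrl.close_job())"
```

```text
the job is handed in; nothing more can be done
None
```

I covered all three pans in the order asked (square lid, oblong lid, ring lid, chimney cap) and handed the job in at about 34 s, with the gripper clear of everything.

**Square and oblong lids:** the last two-view check put them about 1–2 mm from their pan centres. Measured yaws are 12.0–12.7° for the square lid against 12.6° for its pan, and 60.9–61.3° for the oblong lid against about 61.2° for its pan.

**Ring lid and cap:** both touched down at the expected heights (undersides 35 mm and 65 mm), with no side force in the readings taken on the way down. In both views the cap stands on the ring lid's collar.

**Disagreement between cameras:** on the lids' final positions, the two views differ by up to about 2 mm along x. That is in line with their 2 mm calibration and explains some of the offset above.

**Gripper reading:** it showed 42.9 mm on the 44 mm collar, but the hold was firm and the fit was unaffected.

**Bystanders:** I did not touch the cake box, bottle, spatula or the blue and pink look-alikes. They look unmoved in the pictures, though I did not re-measure them at the end.

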